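Feed the steel support rod through the guide sleeve up to its stop

ROBOT

A 6-joint arm with a two-finger parallel gripper is mounted at the origin on a cart in front of the work surface, level with it; the furniture and walls round the work are solid. World frame = base frame: x ahead of the robot, y to its left, z up, the work surface at z = 0. Lengths are in m, angles in rad, forces in N, time in s.
With the tool pointing down it reaches from about 0.425 to 0.95 m from the base axis. Payload 14.7 kg.
Tool frame: the origin (TCP) lies midway between the tips of the shut fingers; the grasp point (between the pads) lies 19 mm behind it; z points along the fingers, y is the line along which they close (so a half turn about z gives the same grasp; the last joint's range is limited). The gripper opens to 85 mm and grips with 20 to 120 N. Pads are 22 mm wide; open, the fingers measure 114 mm over their backs; the gripper's body (76 mm by 85 mm) begins 54 mm behind the grasp point. The pads swing forward as they close: fully open they stand 13 mm farther back than shut.
Start: joints at [1.117, 0.48, 1.596, -0, 1.065, -0.047], TCP at [0.257, 0.597, 0.231] pointing down, gripper open.
Joint ranges: [-2.75, 2.75], [-0.82, 2.05], [0.23, 2.67], [-1.56, 4.7], [0.09, 2.69], [-2.92, 2.92]. Speed limits (rad/s): [1.89, 1.89, 2.39, 3.01, 3.01, 3.01].

INTERFACE

Orientations are given as a unit quaternion [w, x, y, z].
In Python, from plant import manip gives the robot as it stands.
- The arm moves only by the tool move_arm, never from a script. Its argument "motion" is one flat list of numbers, 6 for each row, row after row: the shift along the tool's x, y, z scaled (see below), then the turn, a rotation vector about the tool's x, y, z scaled (see below). In form: [dx, dy, dz, wx, wy, wz, dx, dy, dz, wx, wy, wz, ...]. A call has 1 to 5 rows; each row is the pose to reach, as a shift and turn from the pose commanded when the call began, along the tool's axes at that moment; what a row does not reach only later rows make up. The controller multiplies each number of a shift by 0.75 m and each number of a turn by 90 degrees. A row lasts 1/8 s, in which the tool goes at most 62.5 mm and 10.7 degrees, less where a joint would pass 70% of its speed; a pose out of reach is approached as far as the arm can. A call with a number of a shift or a turn outside -1 to 1 is refused whole. A call with a gripper value outside its range is refused whole. "jaw" is the gripper command: -1 is fully open, 1 is shut, values between are in proportion, set as the call begins (left out, the last holds). The fingers move at their own pace and stop on an object; "squeeze" is the grip in N (left out, the last holds). Time passes only in rows, so rows that repeat a pose let the fingers close. It gives the time, the measured TCP pose, the force and the opening at its end, in the units of the state.
- manip.get_state(): the state, without advancing time (a new reading comes with each control period).
- manip.snapshot(name): name is "scene" or "top" or "wrist"; returns the picture (480x640x3 uint8, red, green, blue); there is no depth.
- manip.camera_info(name): a dict with "fovy" (degrees; the focal length in pixels is half the picture's height over the tangent of half this angle, whatever the lens; pixels are square), "cx", "cy" (the principal point, pixels), "pose" (4x4, takes a point from camera to world coordinates). Camera axes: x right, y up, looking along -z (the intrinsics and any distortion apply to the point x, -y, -z); pixel columns grow to the right and rows downward; lengths in m; the calibration is good to about 2 mm. A picture is of the moment at which its call begins: read the wrist's pose just before it. camera_info takes no time and is no camera call; for the wrist camera it gives the pose at the moment of the call.
- manip.sign_off(): hands the job in, once; it reports no verdict.
Trained networks look in the newest picture that a camera, given by its name, has taken for a name from the list of things; names that differ only in an ending like _2 or _b are one class to them, and where a whole thing is asked for, a point or a joint stands for the part that bears it (a point fixed in the world has none). Each returns a list of dicts, best first, with "confidence" (0 to 1); they miss things now and then, are a little off and sometimes report something else, mostly with a low value. They report only what shows in the picture. A call takes as long as a camera call.
- manip.boxes_of(target, camera): "bbox" ([left, top, width, height] in pixels, round what is visible of it).
- manip.cut_out(target, camera): "region" (480x640 bool, what is visible of it) and "bbox" ([left, top, width, height] in pixels, round what is visible of it).
- manip.landmark_of(target, camera): "xy" ([column, row] in pixels: a listed point, or the origin of a listed thing).
The state is a dict: "time_s": time; "joints": joint angles; "joint_velocities": joint speeds; "effort": joint torques, N m; "tool_pos": TCP position; "eef_rot": TCP orientation; "wrist_force": force on the tool from outside, world axes, zero at the start; "ft_torque": the same for the moment, N m; "gripper_width": finger opening in m.
Only numpy, scipy, OpenCV 4.12 (cv2) and the standard library are available. Lean on these libraries where they do the work, as an engineer would, in place of code of your own. Each camera call takes 0.05 s, during which the arm holds its last target. There are 200 camera calls.

TASK

Take the steel rod from the white rest and feed it endwise, level and straight, into the flared mouth of the guide sleeve and on through it until its leading end is at the stop plate behind. Let go and leave it lying in the sleeve; leave the blue rod in the rest.

Things in the scene. Friction and masses are not known exactly. Their poses are not given: they have to be found in the camera images.
- steel_rod: Bare steel round rod, diameter 14 mm, length 280 mm, hollow, 0.06 kg, ends alike. Origin at its middle, y along its length. It lies level in one of two lanes of the white rest, axis 50 mm above the bench, within 35 degrees of the feed direction; the end nearer the guide leads. Its outer 90 mm are free all round. Held firmly 62 mm behind its middle it can be fed to the stop in one grasp.
- blue_rod: Blue plastic rod of the same size, in the other lane of the white rest, parallel to the steel rod, 90 mm beside it. Origin at its middle, y along its length. It stays where it is. The fixed rest holds both rods in open-topped notches 17 mm wide, with walls up to 56 mm above the bench, 32 mm either side (+-10) of the rods' middles: lift straight up.
- rod_guide: Guide fixed to the bench: grey base plate 200 x 80 x 10 mm, an aluminium sleeve with a flared mouth on a post, and behind it an upright grey stop plate (50 mm wide, top at 130 mm) with a black rubber disc. Origin on the bench, below the middle of the sleeve; x is the feed direction, from mouth to stop; z up. The bore runs along x, its axis 100 mm above the bench.
- guide_bore (a point): Middle of the sleeve's bore, on its axis, axes as rod_guide. In its x: rim of the flare -48 mm (48 mm opening, 56 mm outside), flare ends -30, 24 mm bore (32 outside) from -30 to +30, stop face +120. A fixed black thumbscrew tops the sleeve at z +30 mm. With its end at the stop the rod's middle is at x -20, inside the sleeve; let go, it drops 5 mm onto the bore and stays.

How it is judged:
At the end, for the whole second after the job is handed in: The steel rod lies at rest in the guide sleeve, its middle inside the bore and its length in line with the sleeve, its leading end at the stop plate (not more than 20 mm short of it), and the blue rod is within 30 mm of where it was (x of steel_rod in the frame of guide_bore between -0.04 and -0.01 m and y of steel_rod in the frame of guide_bore between -0.012 and 0.012 m and z of steel_rod in the frame of guide_bore between -0.012 and 0.012 m and angle between the y axis of steel_rod and the x axis of rod_guide, either way round below 0.25 rad and linear speed of steel_rod below 0.02 m/s and distance of blue_rod from where it was at the start of the episode below 0.03 m); the robot touches nothing.
It fails at once if the blue rod is taken out of the rest (moved more than 40 mm) (distance of blue_rod from where it was at the start of the episode above 0.04 m).
It also fails if it takes over 45 s, if anything falls off the work surface, if the arm or the gripper's body presses on something with over 40 N, if the wrist force passes 120 N, or if a joint passes its speed limit or range.

## Working session

There is one attempt and no reset: what is moved stays moved. The work goes in short steps, Python scripts to look and compute and a tool call to move; the robot and the scene stay as the last step left them, time stands still between calls to the robot, and variables do not carry over. Pictures are saved under pics/ and viewed, on a budget of 10 in all, crops included, one or two more only if the job needs it, and the job is handed in when it is done.

Besides the shell and the picture viewer there is one more tool, called as name(argument=value, ...) on one line, values as JSON. move_arm: Moves the arm, as the interface text tells. Shifts and turns lie within -1 to 1; 1 stands for 0.75 m of shift or 90 degrees of turn. Its arguments: {"type":"object","properties":{"motion":{"type":"array"},"jaw":{"type":"number"},"squeeze":{"type":"number"}},"required":["motion"]}

```bash
mkdir -p pics; ls
cat > h.py <<'E'
import numpy as np, cv2
from plant import manip
from scipy.spatial.transform import Rotation as R
def ray(info,px):
    f=240/np.tan(np.radians(info["fovy"])/2); P=np.array(info["pose"])
    d=np.array([(px[0]-info["cx"])/f,-(px[1]-info["cy"])/f,-1]); return P[:3,3],P[:3,:3]@d
def onz(info,px,z):
    o,d=ray(info,px); return o+d*(z-o[2])/d[2]
def proj(info,p):
    f=240/np.tan(np.radians(info["fovy"])/2); P=np.array(info["pose"]); q=P[:3,:3].T@(np.array(p)-P[:3,3])
    return np.array([info["cx"]+f*q[0]/-q[2],info["cy"]-f*q[1]/-q[2]])
def save(im,n): cv2.imwrite("pics/"+n+".png",im[:,:,::-1])
E
python3 - <<'E'
from h import *
np.set_printoptions(precision=4,suppress=True)
for c in("scene","top"):
    im=manip.snapshot(c); save(im,c+"0"); i=manip.camera_info(c); print(c,{k:(np.round(v,4) if k!="pose" else np.round(v,3).tolist()) if not isinstance(v,str) else v for k,v in i.items()})
    for t,z in(("steel_rod",.05),("blue_rod",.05),("rod_guide",0),("guide_bore",.1)):
        for r in manip.landmark_of(t,c)[:2]: print(t,np.round(r["xy"],1),round(r["confidence"],2),onz(i,r["xy"],z))
        if t!="guide_bore":
            for r in manip.cut_out(t,c)[:2]:
                print('  cut',r["bbox"],round(r["confidence"],2),r["region"].sum())
                if "rod" in t and t!="rod_guide":
                    ys,xs=np.nonzero(r["region"]); (cx,cy),wh,a=cv2.minAreaRect(np.c_[xs,ys].astype(np.float32)); b=cv2.boxPoints(((cx,cy),wh,a)); 
                    e=[(b[k]+b[(k+1)%4])/2 for k in range(4)]; pr=[(e[0],e[2]),(e[1],e[3])]; p=max(pr,key=lambda q:np.linalg.norm(q[0]-q[1]))
                    print('  ends',[onz(i,q,.05) for q in p])
s=manip.get_state(); print(s)
E
```

```text
pics
scene {'fovy': np.float64(48.7868), 'cx': np.float64(316.6785), 'cy': np.float64(241.0002), 'pose': [[-0.652, 0.364, -0.664, -0.032], [-0.758, -0.336, 0.559, 0.56], [-0.02, 0.868, 0.496, 0.499], [0.0, 0.0, 0.0, 1.0]]}
steel_rod [272.9 322.4] 0.7 [0.442  0.2413 0.05  ]
  cut [180.1, 275.8, 160.0, 105.3] 0.8 2047
  ends [array([0.4589, 0.1004, 0.05  ]), array([0.4332, 0.3855, 0.05  ])]
blue_rod [239.7 291.8] 0.89 [0.5326 0.2347 0.05  ]
  cut [152.8, 253.8, 154.5, 86.7] 0.75 1527
  ends [array([0.5466, 0.0926, 0.05  ]), array([0.5265, 0.373 , 0.05  ])]
rod_guide [381.3 230. ] 0.75 [ 0.5839 -0.1253  0.    ]
  cut [347.0, 148.9, 81.0, 100.4] 0.84 4300
guide_bore [381.  182.1] 0.66 [ 0.59  -0.125  0.1  ]
top {'fovy': np.float64(54.0872), 'cx': np.float64(320.0708), 'cy': np.float64(238.075), 'pose': [[-0.016, 0.981, -0.192, 0.372], [-1.0, -0.017, -0.003, 0.081], [-0.006, 0.192, 0.981, 0.928], [0.0, 0.0, 0.0, 1.0]]}
steel_rod [235.5 290.1] 0.82 [0.4475 0.2426 0.05  ]
  cut [160.6, 279.9, 149.4, 23.3] 0.71 1115
  ends [array([0.4576, 0.1052, 0.05  ]), array([0.433 , 0.3833, 0.05  ])]
blue_rod [236.7 243.9] 0.84 [0.535  0.2419 0.05  ]
  cut [168.6, 237.2, 146.2, 19.2] 0.74 1086
  ends [array([0.5482, 0.0947, 0.05  ]), array([0.5236, 0.3705, 0.05  ])]
rod_guide [419.2 219.3] 0.78 [ 0.5886 -0.1176  0.    ]
  cut [387.0, 177.9, 122.9, 71.1] 0.74 4500
guide_bore [429.6 210.8] 0.81 [ 0.5807 -0.1159  0.1   ]
{'time_s': 0.8, 'joints': array([ 1.1174,  0.4802,  1.5963,  0.    ,  1.0651, -0.0466]), 'joint_velocities': array([ 0.0015,  0.0003,  0.0008, -0.0004,  0.0004, -0.0008]), 'effort': array([  0.0018, -95.0407, -43.0625,  -0.0001,   0.0015,  -0.    ]), 'tool_pos': array([0.2572, 0.597 , 0.2313]), 'eef_rot': array([-0.    ,  0.202 ,  0.9794,  0.    ]), 'wrist_force': array([-0.4597, -0.1667,  0.8544]), 'ft_torque': array([ 0.0027, -0.006 ,  0.0269]), 'gripper_width': 0.08572699801078003}
```

```bash
python3 -c "
import cv2,numpy as np
a=cv2.imread('pics/scene0.png');b=cv2.imread('pics/top0.png')
cv2.imwrite('pics/t0z.png',cv2.resize(b[160:320,140:540],None,fx=2,fy=2,interpolation=2))"
```

```text
(no output)
```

View pics/scene0.png

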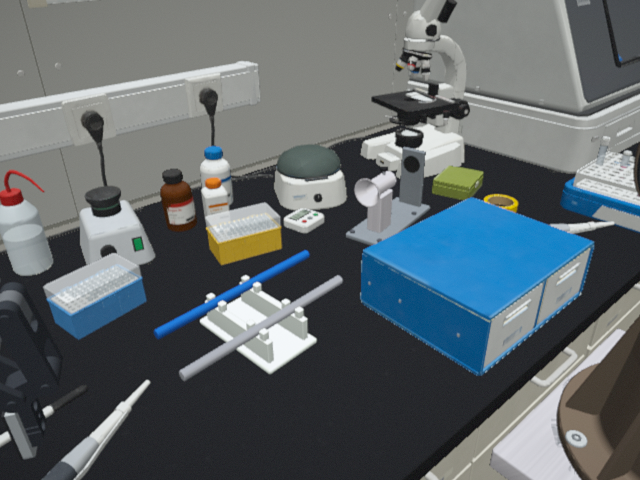

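View pics/t0z.png

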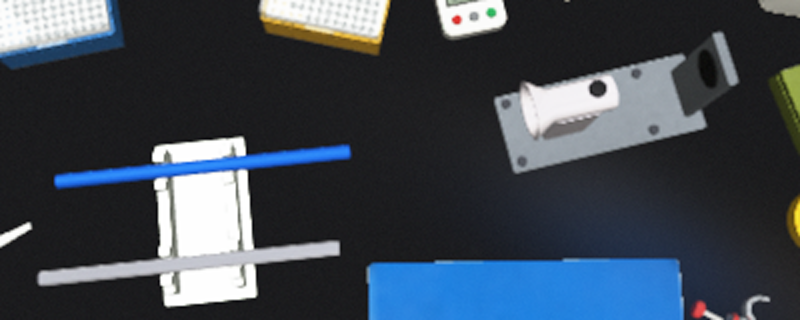

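The top view shows the steel rod on the lane nearer the robot, the guide at the right with its mouth towards the rods, and a tall blue box between the guide and the robot. I'll triangulate the guide and the box.

```bash
cat >> h.py <<'E'
def tri(obs):
    A=np.zeros((3,3));b=np.zeros(3)
    for i,p in obs:
        o,d=ray(i,p); d=d/np.linalg.norm(d); M=np.eye(3)-np.outer(d,d); A+=M; b+=M@o
    return np.linalg.solve(A,b)
E
python3 - <<'E'
from h import *
np.set_printoptions(precision=4,suppress=True)
S=manip.camera_info("scene");T=manip.camera_info("top")
c=np.array([onz(T,p,.01) for p in((388,209),(397.5,246),(492.5,222.5),(482.5,187.5))]); print(c,c.mean(0))
for a,b in((0,3),(1,2),(1,0),(2,3)): d=c[b]-c[a]; print(np.linalg.norm(d),np.degrees(np.arctan2(d[1],d[0])))
print("bore",tri([(S,(381,182.1)),(T,(429.6,210.8))]))
print("box corner",tri([(S,(361,262)),(T,(324,292.5))]))
print("box far R",tri([(S,(474,200)),(T,(480,290))]))
for c in "scene","top":
    i=manip.camera_info(c); r=manip.cut_out("rod_guide",c)[0]
E
```

```text
[[ 0.6086 -0.054   0.01  ]
 [ 0.5328 -0.0695  0.01  ]
 [ 0.5771 -0.2613  0.01  ]
 [ 0.6502 -0.2473  0.01  ]] [ 0.5922 -0.158   0.01  ]
0.19773436357089286 -77.86798974447774
0.19685259775130431 -76.96639920296981
0.0774129307612543 11.54474138336253
0.07433080741706959 10.82181705460594
bore [ 0.5794 -0.1141  0.1066]
box corner [0.4383 0.078  0.0789]
box far R [ 0.436  -0.1987  0.0923]
```

```bash
cat >> h.py <<'E'
def go(p,yaw,tilt=None):
    "shift/turn row to put TCP at p, tool down, tool x at yaw deg"
    s=manip.get_state(); q=s["eef_rot"]; Rt=R.from_quat([q[1],q[2],q[3],q[0]])
    y=np.radians(yaw); x=np.array([np.cos(y),np.sin(y),0]); z=np.array([0,0,-1.]); G=R.from_matrix(np.c_[x,np.cross(z,x),z])
    return np.round(np.r_[Rt.inv().apply(np.array(p)-s["tool_pos"])/.75,(Rt.inv()*G).as_rotvec()/(np.pi/2)],4).tolist()
E
python3 - <<'E'
from h import *
print(go([.440,.305,.20],95.1))
E
```

```text
[-0.3779, -0.2611, 0.0417, 0.0, -0.0, 0.6843]
```

move_arm(motion=[-0.378, -0.261, 0.042, 0, 0, 0.684, -0.378, -0.261, 0.042, 0, 0, 0.684, -0.378, -0.261, 0.042, 0, 0, 0.684, -0.378, -0.261, 0.042, 0, 0, 0.684, -0.378, -0.261, 0.042, 0, 0, 0.684], jaw=-1)

```text
time_s: 1.52
tool_pos: [0.4233, 0.3316, 0.203]
eef_rot: [0.0, 0.625, 0.781, 0.0]
wrist_force: [1.4, 0.2, -0.8]
gripper_width: 0.0856
```

Run:
```python
from h import *
print(go([.440,.305,.20],95.1))
```

```text
[-0.0395, 0.0139, 0.0039, 0.0005, -0.0002, 0.0837]
```

move_arm(motion=[-0.02, 0.007, 0.004, 0, 0, 0.08, -0.02, 0.007, 0.004, 0, 0, 0.08, -0.02, 0.007, 0.004, 0, 0, 0.08])

```text
time_s: 1.9
tool_pos: [0.4307, 0.3204, 0.2]
eef_rot: [-0.0, 0.67, 0.743, 0.0]
wrist_force: [-1.2, 0.3, 0.1]
gripper_width: 0.0853
```

Run:
```python
from h import *
np.set_printoptions(precision=4,suppress=True)
print(go([.440,.305,.20],95.1), manip.get_state()["tool_pos"])
i=manip.camera_info("wrist"); im=manip.snapshot("wrist"); save(im,"w1"); print(i["fovy"],np.round(i["pose"],3))
for r in manip.cut_out("steel_rod","wrist")[:2]:
    ys,xs=np.nonzero(r["region"]); l=cv2.fitLine(np.c_[xs,ys].astype(np.float32),2,0,.01,.01).ravel()
    print(r["bbox"],r["confidence"],l); a=onz(i,l[2:],.05); b=onz(i,l[2:]+100*l[:2],.05); d=b-a; print(a,d/np.linalg.norm(d),np.degrees(np.arctan2(d[1],d[0])))
    t=(.305-a[1])/d[1]; print("at y .305",a+t*d)
print([ (x["xy"],x["confidence"],onz(i,x["xy"],.05)) for x in manip.landmark_of("steel_rod","wrist")])
```

```text
[-0.0217, 0.0102, -0.0, 0.0001, -0.0002, 0.0092] [0.4307 0.3204 0.2   ]
61.598369914857734 [[ 0.995 -0.098 -0.032  0.423]
 [ 0.103  0.948  0.303  0.399]
 [ 0.001 -0.304  0.953  0.344]
 [ 0.     0.     0.     1.   ]]
[316.8, 127.0, 26.0, 313.5] 0.56 [  0.024   -0.9997 329.8923 274.9712]
[0.4444 0.2709 0.05  ] [-0.0877  0.9961  0.    ] 95.03228081642219
at y .305 [0.4414 0.305  0.05  ]
[([327.6, 306.7], 0.88, array([0.4457, 0.2427, 0.05  ]))]
```

View pics/w1.png

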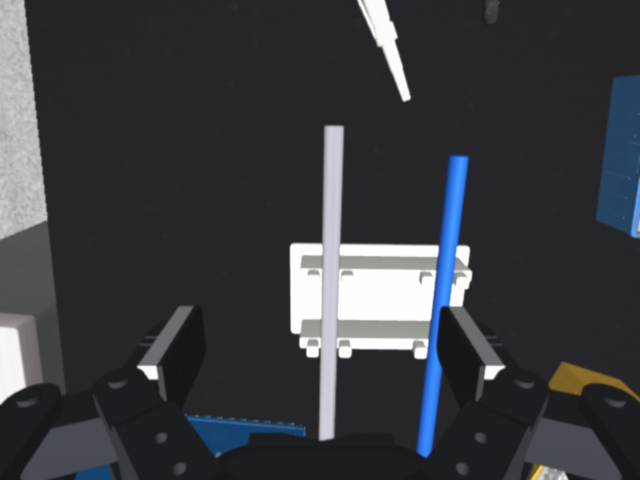

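move_arm(motion=[-0.022, 0.01, 0, 0, 0, 0.009, -0.022, 0.01, 0, 0, 0, 0.009, -0.022, 0.01, 0.08, 0, 0, 0.009, -0.022, 0.01, 0.13, 0, 0, 0.009, -0.022, 0.01, 0.13, 0, 0, 0.009])

```text
time_s: 2.68
tool_pos: [0.4385, 0.3031, 0.1004]
eef_rot: [-0.001, 0.676, 0.737, -0.002]
wrist_force: [-0.4, -0.6, 0.5]
gripper_width: 0.0857
```

Run:
```python
from h import *
np.set_printoptions(precision=4,suppress=True)
i=manip.camera_info("wrist"); im=manip.snapshot("wrist"); print(manip.get_state()["tool_pos"])
for r in manip.cut_out("steel_rod","wrist")[:1]:
    ys,xs=np.nonzero(r["region"]); l=cv2.fitLine(np.c_[xs,ys].astype(np.float32),2,0,.01,.01).ravel()
    a=onz(i,l[2:],.05); b=onz(i,l[2:]+100*l[:2],.05); d=b-a; print(r["bbox"],np.degrees(np.arctan2(d[1],d[0])))
    t=(.305-a[1])/d[1]; x=(a+t*d)[0]; print("x at y .305",x)
    print("rear end",onz(i,(xs[ys==ys.min()].mean(),ys.min()),.05))
print(go([x,.305,.031],95))
```

```text
[0.4396 0.3038 0.1021]
[306.0, 96.4, 36.7, 345.9] 95.03346791616815
x at y .305 0.44139860766895683
rear end [0.434  0.3858 0.05  ]
[0.0007, 0.0014, 0.0962, 0.0002, -0.0001, -0.0003]
```

move_arm(motion=[0.002, 0.0014, 0.05, 0, 0, 0, 0.002, 0.0014, 0.095, 0, 0, 0, 0.002, 0.0014, 0.095, 0, 0, 0, 0.002, 0.0014, 0.095, 0, 0, 0])

```text
time_s: 3.28
tool_pos: [0.442, 0.3064, 0.033]
eef_rot: [0.0, 0.676, 0.737, 0.001]
wrist_force: [0.4, -0.3, -0.6]
gripper_width: 0.0854
```

move_arm(motion=[0, 0, 0, 0, 0, 0, 0, 0, 0, 0, 0, 0, 0, 0, 0, 0, 0, 0, 0, 0, 0, 0, 0, 0, 0, 0, 0, 0, 0, 0], jaw=1, squeeze=80)

```text
time_s: 3.9
tool_pos: [0.4409, 0.3057, 0.0311]
eef_rot: [-0.0, 0.676, 0.737, -0.0]
wrist_force: [-0.1, 0.1, 2.5]
gripper_width: 0.0113
```

move_arm(motion=[0, 0, -0.04, 0, 0, 0, 0, 0, -0.1, 0, 0, 0, 0, 0, -0.17, 0, 0, 0, 0, 0, -0.17, 0, 0, 0, 0, 0, -0.17, 0, 0, 0])

```text
time_s: 4.53
tool_pos: [0.4407, 0.3056, 0.1583]
eef_rot: [-0.0, 0.676, 0.737, -0.0]
wrist_force: [0.3, -0.3, -0.9]
gripper_width: 0.0116
```

Run:
```python
from h import *
np.set_printoptions(precision=4,suppress=True)
s=manip.get_state(); print(s["tool_pos"],s["gripper_width"],s["wrist_force"])
a=manip.snapshot("wrist");b=manip.snapshot("scene")
S=manip.camera_info("scene");T=manip.camera_info("top");manip.snapshot("top")
for t in("steel_rod","blue_rod"):print([(r["xy"],r["confidence"]) for r in manip.landmark_of(t,"scene")+manip.landmark_of(t,"top")])
save(np.hstack([a[:, :],b])[::1],"ab"); im=np.hstack([cv2.resize(a,(400,300)),cv2.resize(b,(400,300))]); save(im,"ab")
```

```text
[0.4407 0.3056 0.1583] 0.011577418094221003 [ 0.3248 -0.2711 -0.8895]
[([265.9, 238.6], 0.86), ([220.7, 284.4], 0.91), ([417.9, 221.6], 0.2)]
[([236.1, 290.1], 0.61), ([242.9, 244.0], 0.96)]
```

View pics/ab.png

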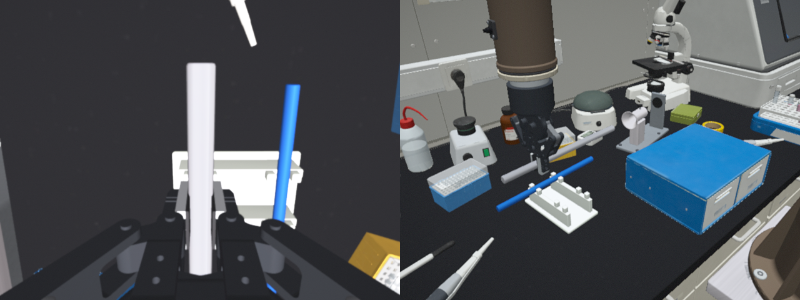

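Run:
```python
from h import *
print(go([.515,.190,.081],102))
```

```text
[-0.162, 0.0856, 0.1025, -0.0008, 0.0003, -0.0781]
```

move_arm(motion=[-0.06, 0.032, 0, 0, 0, -0.03, -0.12, 0.063, 0.03, 0, 0, -0.078, -0.162, 0.086, 0.06, 0, 0, -0.078, -0.162, 0.086, 0.102, 0, 0, -0.078, -0.162, 0.086, 0.102, 0, 0, -0.078])

```text
time_s: 5.5
tool_pos: [0.5142, 0.1894, 0.0802]
eef_rot: [-0.001, 0.63, 0.777, -0.002]
wrist_force: [0.1, -0.4, -0.5]
gripper_width: 0.0118
```

move_arm(motion=[0, 0, 0, 0, 0, 0, 0, 0, 0, 0, 0, 0])

```text
time_s: 5.75
tool_pos: [0.5162, 0.1909, 0.0832]
eef_rot: [0.0, 0.629, 0.777, 0.001]
wrist_force: [0.7, -0.5, -0.3]
gripper_width: 0.0117
```

Run:
```python
from h import *
np.set_printoptions(precision=4,suppress=True)
s=manip.get_state(); print(s["tool_pos"],s["eef_rot"])
b=manip.snapshot("scene");a=manip.snapshot("top");save(a,"top2");save(b,"scene2")
for c in("scene","top"):
  for t in("steel_rod","guide_bore","rod_guide","blue_rod"):print(c,t,[(np.round(r["xy"],1),round(r["confidence"],2)) for r in manip.landmark_of(t,c)])
save(cv2.resize(a[170:270,240:520],None,fx=2.8,fy=2.8,interpolation=cv2.INTER_CUBIC),"t2z")
save(cv2.resize(b[130:260,240:440],None,fx=4,fy=4,interpolation=cv2.INTER_CUBIC),"s2z")
```

```text
[0.5162 0.1909 0.0832] [0.0004 0.6291 0.7773 0.0007]
scene steel_rod [(array([297.3, 236. ]), 0.65)]
scene guide_bore [(array([381., 184.]), 0.79)]
scene rod_guide [(array([380.2, 231.1]), 0.79)]
scene blue_rod [(array([240. , 290.2]), 0.72)]
top steel_rod []
top guide_bore [(array([426.2, 208.9]), 0.98)]
top rod_guide [(array([419.6, 221.7]), 0.75)]
top blue_rod []
```

View pics/t2z.png

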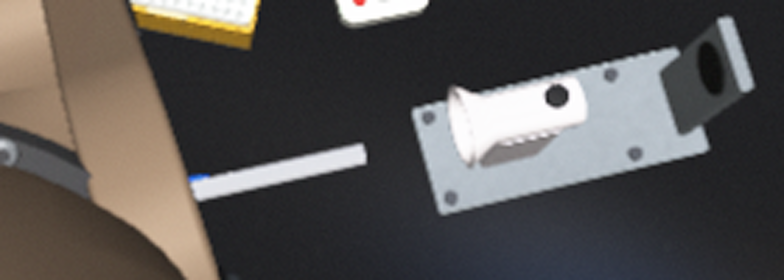

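View pics/s2z.png

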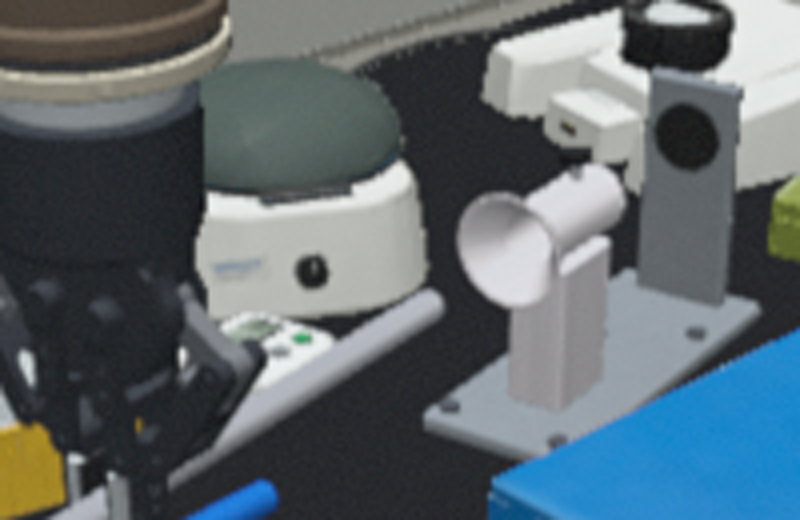

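Run:
```python
from h import *
np.set_printoptions(precision=4,suppress=True)
S=manip.camera_info("scene");T=manip.camera_info("top")
t=lambda x,y:(240+(x+.5)/2.8-.5,170+(y+.5)/2.8-.5); s=lambda x,y:(240+(x+.5)/4-.5,130+(y+.5)/4-.5)
D={"rim":((463,126),(507,250)),"disc":((711,68),(687,137)),"tip":((366,154),(435,304))}
W={}
for k,(a,b) in D.items():
    p=W[k]=tri([(T,t(*a)),(S,s(*b))]); print(k,p,"top@.1",onz(T,t(*a),.1),"res",proj(T,p)-t(*a),proj(S,p)-s(*b))
st=manip.get_state(); q=st["eef_rot"]; Rt=R.from_quat([q[1],q[2],q[3],q[0]]); x=Rt.apply([1,0,0])
print("tool yaw",np.degrees(np.arctan2(x[1],x[0])))
tip=st["tool_pos"]+Rt.apply([0,0,-.019])-x*.202; print("kinem tip",tip)
a=onz(T,t(200,189),.1);b=onz(T,t(366,154),.1); d=b-a; print("rod yaw top",np.degrees(np.arctan2(d[1],d[0])))
d=W["disc"]-W["rim"]; print("guide",np.linalg.norm(d),np.degrees(np.arctan2(d[1],d[0])),"rim->origin",W["rim"]+d*48/168)
d=onz(T,t(711,68),.1)-onz(T,t(463,126),.1);print("top guide",np.linalg.norm(d),np.degrees(np.arctan2(d[1],d[0])))
# predicted pixel of tip kinem
print("tip px diff",proj(T,tip)-t(366,154),proj(S,tip)-s(435,304))
u=d/np.linalg.norm(d);n=np.array([-u[1],u[0],0]);r=W["rim"]; print("tip rel rim: along,lat",(W["tip"]-r)@u,(W["tip"]-r)@n,"kin",(tip-r)@u,(tip-r)@n)
```

```text
rim [ 0.5742 -0.0706  0.1016] top@.1 [ 0.5743 -0.0711  0.1   ] res [-0.1605 -0.1643] [0.2297 0.019 ]
disc [ 0.6096 -0.2341  0.1013] top@.1 [ 0.6103 -0.2343  0.1   ] res [0.1386 0.1426] [-0.1792 -0.0049]
tip [ 0.5562 -0.0078  0.1019] top@.1 [ 0.5568 -0.0078  0.1   ] res [0.0919 0.0929] [-0.1367 -0.0144]
tool yaw 101.98939012371278
kinem tip [ 0.5576 -0.0073  0.1011]
rod yaw top -78.84559659371703
guide 0.1673344054825489 -77.77188596770114 rim->origin [ 0.5843 -0.1173  0.1015]
top guide 0.16714868025298643 -77.56154939965002
tip px diff [-0.2182 -0.5611] [-0.8857  0.2185]
tip rel rim: along,lat -0.06518134658209283 -0.004019873119384262 kin -0.06529989985426934 -0.002567761054530372
```

The image shows the rod tip short of the flare, and it triangulates to within 1.5 mm of the kinematic tip. Rim to stop comes out at 167 mm against 168 expected. I'll align, then advance until the tip is just inside the bore.

Run:
```python
from h import *
st=manip.get_state(); p=st["tool_pos"]; print(p)
u=np.array([.2148,-.9767,0]);n=np.array([.9767,.2148,0])
for a in(0,.09,.229):
    t=p+n*.0017+u*a; t[2]=.082; print(a,t,go(t,102.4))
```

```text
[0.51566529 0.1902537  0.08211368]
0 [0.51732568 0.19061886 0.082     ] [0.0, 0.0023, 0.0002, -0.0, 0.0, -0.0046]
0.09 [0.53665768 0.10271586 0.082     ] [-0.12, 0.0031, 0.0002, -0.0, 0.0, -0.0046]
0.229 [ 0.56651488 -0.03304544  0.082     ] [-0.3053, 0.0045, 0.0002, -0.0, 0.0, -0.0046]
```

move_arm(motion=[0, 0.0023, 0, 0, 0, -0.0046, -0.03, 0.0025, 0, 0, 0, -0.0046, -0.06, 0.0027, 0, 0, 0, -0.0046, -0.09, 0.0029, 0, 0, 0, -0.0046, -0.11, 0.003, 0, 0, 0, -0.0046])

```text
time_s: 6.88
tool_pos: [0.5353, 0.1091, 0.0821]
eef_rot: [0.0, 0.627, 0.779, -0.0]
wrist_force: [0.5, -0.2, -0.3]
gripper_width: 0.0116
```

Run:
```python
from h import *
np.set_printoptions(precision=4,suppress=True)
b=manip.snapshot("scene");a=manip.snapshot("top")
s=manip.get_state(); print(s["tool_pos"],s["wrist_force"]); 
t=cv2.resize(a[170:270,320:520],(800,400),interpolation=cv2.INTER_CUBIC);q=cv2.resize(b[150:250,320:470],(300,200),interpolation=cv2.INTER_CUBIC)
o=np.zeros((600,800,3),np.uint8);o[:400]=t;o[400:,:300]=q;save(o,"c3")
u=np.array([.2148,-.9767,0]);n=np.array([.9767,.2148,0]);r=np.array([.5742,-.0706,.1])
g=s["tool_pos"]-r;print("tip past rim",g@u+.202,"lat",g@n); print(go(s["tool_pos"],102.3))
```

```text
[0.5354 0.1089 0.0821] [-0.5383  0.0483 -1.122 ]
tip past rim 0.018314175733222582 lat 0.0006970102498766561
[0.0, 0.0, 0.0, 0.0001, 0.0001, 0.0003]
```

View pics/c3.png

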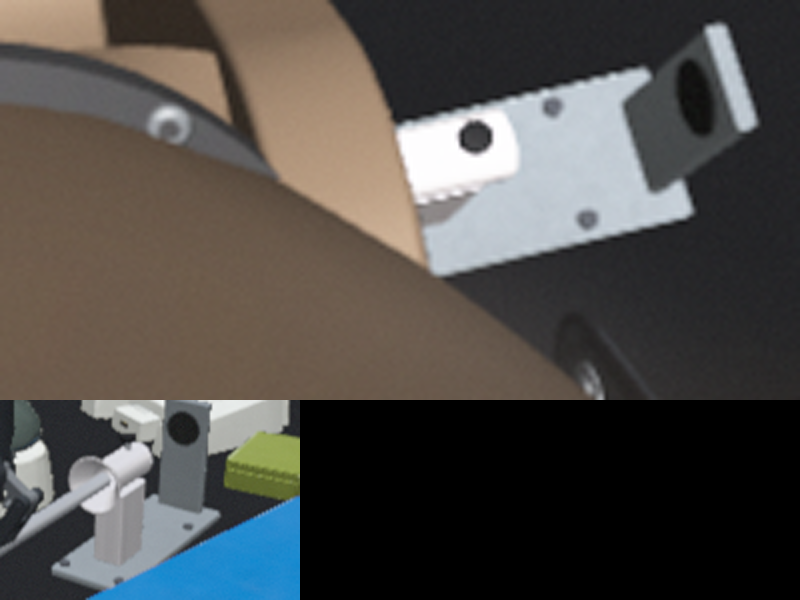

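move_arm(motion=[-0.015, 0, 0, 0, 0, 0, -0.03, 0, 0, 0, 0, 0, -0.045, 0, 0, 0, 0, 0, -0.06, 0, 0, 0, 0, 0, -0.06, 0, 0, 0, 0, 0])

```text
time_s: 7.6
tool_pos: [0.5449, 0.0652, 0.0821]
eef_rot: [0.0, 0.627, 0.779, 0.0]
wrist_force: [0.5, -0.6, -0.3]
gripper_width: 0.0119
```

move_arm(motion=[-0.02, 0, 0, 0, 0, 0, -0.04, 0, 0, 0, 0, 0, -0.06, 0, 0, 0, 0, 0, -0.08, 0, 0, 0, 0, 0, -0.1, 0, 0, 0, 0, 0])

```text
time_s: 8.22
tool_pos: [0.561, -0.0083, 0.0821]
eef_rot: [-0.0, 0.627, 0.779, -0.0]
wrist_force: [0.8, 0.3, -1.0]
gripper_width: 0.0114
```

move_arm(motion=[0, 0, 0, 0, 0, 0, 0, 0, 0, 0, 0, 0])

```text
time_s: 8.48
tool_pos: [0.5607, -0.0071, 0.0821]
eef_rot: [-0.0, 0.627, 0.779, -0.0]
wrist_force: [-0.2, 0.4, -0.7]
gripper_width: 0.0116
```

Run:
```python
from h import *
np.set_printoptions(precision=4,suppress=True)
b=manip.snapshot("scene");a=manip.snapshot("top")
s=manip.get_state(); print(s["tool_pos"],s["wrist_force"],s["ft_torque"]); 
t=cv2.resize(a[170:270,370:520],(600,400),interpolation=cv2.INTER_CUBIC);q=cv2.resize(b[140:220,340:460],(300,200),interpolation=cv2.INTER_CUBIC)
o=np.zeros((600,600,3),np.uint8);o[:400]=t;o[400:,:300]=q;save(o,"c4")
u=np.array([.2148,-.9767,0]);n=np.array([.9767,.2148,0]);r=np.array([.5742,-.0706,.1])
g=s["tool_pos"]-r;print("tip to stop",.168-(g@u+.202),"lat",g@n)
```

```text
[ 0.5607 -0.0068  0.0821] [ 0.4918  1.0486 -0.4462] [-0.002   0.0353 -0.0461]
tip to stop 0.03122922842036588 lat 0.00048527517838975747
```

View pics/c4.png

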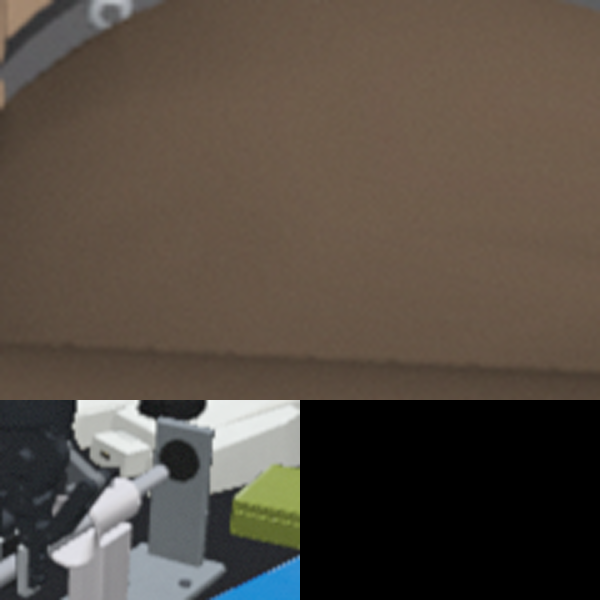

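The scene view shows the rod out through the sleeve, its tip heading for the disc and about 31 mm short. I'll feed the rest.

move_arm(motion=[-0.012, 0, 0, 0, 0, 0, -0.024, 0, 0, 0, 0, 0, -0.036, 0, 0, 0, 0, 0, -0.036, 0, 0, 0, 0, 0, -0.036, 0, 0, 0, 0, 0])

```text
time_s: 9.2
tool_pos: [0.5665, -0.0336, 0.0821]
eef_rot: [-0.0, 0.627, 0.779, -0.0]
wrist_force: [0.7, 1.0, -0.5]
gripper_width: 0.0114
```

Run:
```python
from h import *
np.set_printoptions(precision=4,suppress=True)
b=manip.snapshot("scene")
s=manip.get_state(); print(s["tool_pos"],s["wrist_force"],s["ft_torque"]); 
save(cv2.resize(b[130:260,300:460],(800,650))[:600],"c5")
u=np.array([.2148,-.9767,0]);n=np.array([.9767,.2148,0]);r=np.array([.5742,-.0706,.1])
g=s["tool_pos"]-r;print("tip to stop",.168-(g@u+.202),"lat",g@n)
```

```text
[ 0.5665 -0.0335  0.0821] [ 0.8716  0.0773 -1.1413] [ 0.0586  0.01   -0.0316]
tip to stop 0.003925788451462214 lat 0.00042122531619716037
```

View pics/c5.png

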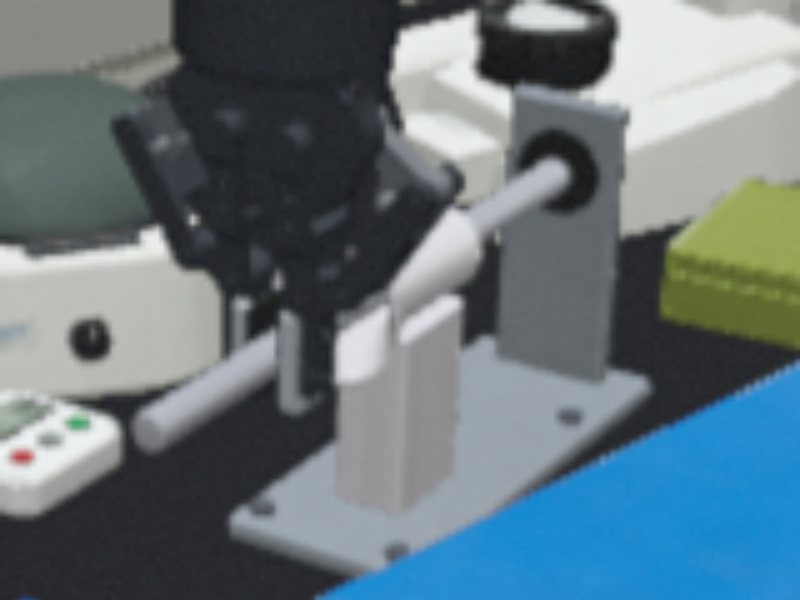

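move_arm(motion=[0, 0, 0.005, 0, 0, 0, 0, 0, 0.005, 0, 0, 0])

```text
time_s: 9.5
tool_pos: [0.5663, -0.0333, 0.078]
eef_rot: [-0.0, 0.627, 0.779, -0.0]
wrist_force: [-0.2, -0.6, -0.1]
gripper_width: 0.0117
```

move_arm(motion=[0, 0, 0, 0, 0, 0, 0, 0, 0, 0, 0, 0, 0, 0, 0, 0, 0, 0, 0, 0, 0, 0, 0, 0, 0, 0, 0, 0, 0, 0], jaw=-1)

```text
time_s: 10.12
tool_pos: [0.5666, -0.0335, 0.0784]
eef_rot: [0.0, 0.627, 0.779, 0.0]
wrist_force: [-0.1, 0.2, -0.6]
gripper_width: 0.0853
```

move_arm(motion=[0, 0, -0.03, 0, 0, 0, 0, 0, -0.1, 0, 0, 0, 0, 0, -0.18, 0, 0, 0, 0.1, 0, -0.25, 0, 0, 0, 0.2, 0, -0.25, 0, 0, 0])

```text
time_s: 10.75
tool_pos: [0.5434, 0.0772, 0.2624]
eef_rot: [0.002, 0.628, 0.779, 0.002]
wrist_force: [0.6, 0.6, 0.1]
gripper_width: 0.0855
```

move_arm(motion=[0.08, 0, 0, 0, 0, 0, 0.16, 0, 0, 0, 0, 0, 0.2, 0, 0, 0, 0, 0, 0.2, 0, 0, 0, 0, 0])

```text
time_s: 11.25
tool_pos: [0.5095, 0.2251, 0.2596]
eef_rot: [-0.0, 0.625, 0.78, 0.0]
wrist_force: [0.3, -0.1, -0.8]
gripper_width: 0.0852
```

Run:
```python
from h import *
np.set_printoptions(precision=4,suppress=True)
b=manip.snapshot("scene");a=manip.snapshot("top")
s=manip.get_state(); print(s["time_s"],s["tool_pos"],s["wrist_force"],s["gripper_width"])
S=manip.camera_info("scene")
t=cv2.resize(b[130:350,140:460],(800,550)); save(t,"c6")
for k in("steel_rod","blue_rod"):
  for c in("scene","top"):
    i=manip.camera_info(c);print(k,c,[(np.round(r["xy"],1),round(r["confidence"],2),onz(i,r["xy"],.095 if k[0]=="s" else .05)) for r in manip.landmark_of(k,c)])
B=np.array([.5843,-.1173,.0955]);u=np.array([.2148,-.9767,0]);print("expected mid",B-.02*u)
```

```text
11.35 [0.51   0.223  0.2595] [-0.1234  0.9142  0.3363] 0.08561685913910622
steel_rod scene [(array([375.3, 189.8]), 0.8, array([ 0.5806, -0.1001,  0.095 ]))]
steel_rod top [(array([419.2, 214.9]), 0.68, array([ 0.5746, -0.0978,  0.095 ]))]
blue_rod scene [(array([236.7, 289.3]), 0.86, array([0.541 , 0.2345, 0.05  ]))]
blue_rod top []
expected mid [ 0.58   -0.0978  0.0955]
```

View pics/c6.png

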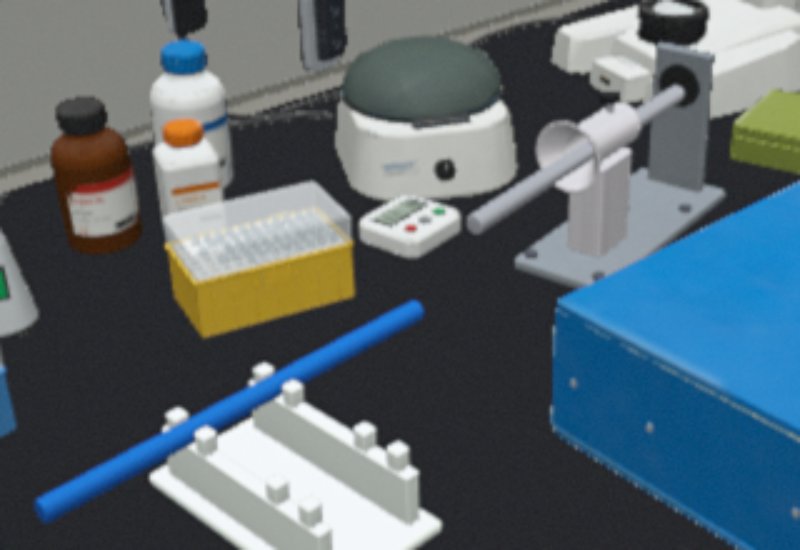

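Run:
```python
from h import *
S=manip.camera_info("scene");e=onz(S,(331,218.8),.095);u=np.array([.2148,-.9767,0]);n=np.array([.9767,.2148,0]);g=e-np.array([.5843,-.1173,.095]);print("rear end bore x,y",g@u,g@n)
print(manip.sign_off())
```

```text
rear end bore x,y -0.15885336948407647 -0.0003583843292415976
the job is handed in; nothing more can be done
None
```

I fed the steel rod through the guide sleeve to the stop, let it go and handed the job in at about 11.4 s. It was gripped about 60 mm behind its middle, lifted straight up and lined up with the guide at about −78°.

**Forces:** the wrist force stayed at about 3 N or less in every reading, so nothing showed the rod catching on the flare or bore.

**Steel rod:** in the last picture it lies in the sleeve with its tip at the rubber disc.
- Its rear end measures −159 mm along the bore, which puts its middle near −19 mm. It is less than 1 mm off the axis sideways.
- Arm position before release put the tip about 4 mm short of the stop (middle near −24 mm). Both values are inside the −40 to −10 mm window.

**Blue rod:** it is still in the rest, and its location in the scene picture moved only a few pixels, which is within the detector's noise.

**Gripper:** it is open, well clear and touching nothing.

**Checks that disagreed or failed:** the last detections of the steel rod's middle from the two fixed cameras differed by about 6 mm across the rod. The top camera missed the blue rod at the end, so its position was checked in the scene picture only. The gripper read 11.6 mm on the 14 mm rod, but the hold stayed secure.

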